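Load a label roll and hold the jog lever at half travel

TASK

Put the taller of the two label rolls onto the upright spindle of the label winder, all the way down so that it lies flat on the platter, and let go of it. Then press the winder's spring-loaded jog lever by its pad with the fingers to half of its travel (both released and fully pressed stop the drive), keep it steadily there for a couple of seconds, and finish while still holding it so. Leave the shorter roll, the tube rack, the pipette and the carton where they are.

Things in the scene. Friction and masses are not known exactly. Their poses are not given: they have to be found in the camera images.
- winder: Label winder, fixed on the bench at varying place and yaw: flat light grey base, 150 mm (its x) by 320 mm (its y), top face 30 mm above the bench. Origin on the bench under its centre, z up. Spindle at its y = +95 mm, lever hinge at y = 0, lever running from there towards its -y. Two guide pins, 10 mm thick, tops 58 mm above the bench, at its (x, y) = (55, 20) and (55, 42) mm.
- platter (a point): Centre of the platter's top face, 36 mm above the bench, where the roll has to lie: aluminium disc 68 mm in diameter. The steel spindle, 20 mm in diameter, rises from here.
- spindle_tip (a point): Top of the spindle, 50 mm above the platter and 86 mm above the bench; its last 10 mm taper to 8 mm in diameter.
- tall_roll: The taller label roll: stiff white paper roll on a brown cardboard core, 54 mm outside diameter, 42 mm high, through bore 26 mm (6 mm more than the spindle), 55 to 115 g. Stands on the bench with its bore upright. Origin at the centre of its underside, z along the bore, up.
- short_roll: The shorter label roll, a bystander: same look and diameters, but 22 mm high. Origin at the centre of its underside. The two rolls swap places between starts.
- jog_lever (a joint): Angle of the jog lever, rad: 0 released (level), 0.17 half travel, 0.34 fully pressed; grows as the pad goes down. A spring returns it: it starts to move at about 2.5 N on the pad's centre, half travel takes about 5.5 N, full travel 8.5 N. At half travel the pad's centre has gone down 18 to 19 mm, at full travel 37 mm.
- jog_pad (a point): Black pad at the lever's free end, 42 by 42 mm, 12 mm thick, moving with the lever. Origin at the centre of its top face, 110 mm from the hinge along the winder's -y and 93 mm above the bench when released; z is the top face's normal and tilts with the lever, y points to the hinge.
- lever_hinge (a point): Middle of the lever's hinge axis, 85 mm above the bench; the axis runs along the winder's x. It sits between two aluminium cheeks, 46 mm over the ends of the hinge pin, tops 96 mm above the bench.
- index_half (a point): Long middle tick on the thin aluminium index post beside the lever (6 by 16 mm, top 102 mm above the bench, at the winder's (x, y) = (-42, -55) mm). Three black ticks show where the lever's side pin stands: released (top), half travel (middle, long), fully pressed (bottom).
- tube_rack: Bystander: aluminium test tube rack, 85 by 220 mm, 76 mm high, with some capped tubes up to 102 mm high. Origin at the centre of its underside. Stands beyond the winder.
- pipette: Bystander: grey and white pipette, about 240 mm long, 28 mm high, lying along its x between the robot and the winder. Origin near its middle, on the bench.
- cap_carton: Bystander: open cardboard carton of vial caps, 100 by 140 by 55 mm. Origin at the centre of its underside. Stands beyond the rolls.
Things that resemble listed ones, but are neither listed nor needed, are in the scene too. Leave any pink or yellow look-alike of the tall_roll alone.

How it is judged:
By the outcome, as a careful person would: the job done as asked, in the order asked, and still so for the second after the job is handed in, while the arm keeps its last pose, push and grip.
It also fails if it takes over 56 s, if anything falls off the work surface, if the arm or the gripper's body presses on something with over 40 N, if the wrist force passes 120 N, or if a joint passes its speed limit or range.

ROBOT

A 7-joint arm with a two-finger parallel gripper is mounted at the origin on the work surface. World frame = base frame: x ahead of the robot, y to its left, z up, the work surface at z = 0. Lengths are in m, angles in rad, forces in N, time in s.
With the tool pointing down it reaches from about 0.425 to 0.925 m from the base axis. Payload 6.8 kg.
Tool frame: the origin (TCP) lies on the mounting face of the last link; the fingertips stand 182 mm ahead of it and the grasp point (between the pads) lies 163 mm ahead of it (r.tips_ahead is the distance from the TCP to the fingertips, in m); z points along the fingers, x is the direction in which the jaws open and shut, and the axes are right-handed (so a half turn about z gives the same grasp; the last joint's range is limited). The gripper opens to 88 mm and grips with 3 to 60 N. Pads are 20 mm wide; open, the fingers measure 115 mm over their backs; the gripper's body (75 mm by 178 mm) begins 61 mm behind the grasp point.
Start: joints at [1.178, 0.477, 0.022, 1.555, -0.011, 1.109, -0.083], TCP at [0.19, -0.648, 0.405] pointing down, gripper open.
Joint ranges: [-2.96, 2.96], [-0.34, 2.1], [-1.41, 1.46], [0.24, 2.44], [-1.37, 4.51], [0.17, 1.92], [-2.96, 2.96]. Speed limits (rad/s): [2.39, 2.39, 3.14, 3.14, 3.14, 3.14, 3.14].

INTERFACE

Orientations are given as a unit quaternion [x, y, z, w].
In Python, from plant import r, snapshot, get_calibration gives the robot as it stands.
- The arm moves only by the tool servo_tool, never from a script. Its argument "plan" is a list of rows, each a list of 3 entries, a list of its own where there are three numbers: the opening, from -1 (shut) to 1 (fully open), then the shift along the world's x, y, z in cm, then the turn about the world's z in rad. A call has 1 to 10 rows; each row shifts and turns the commanded pose from where the row before left it; what a row does not reach is not made up. A row lasts 1/8 s, in which the tool goes at most 62.5 mm and 10.7 degrees, less where a joint would pass 70% of its speed; a pose out of reach is approached as far as the arm can. A call is refused whole if a number of a shift passes 6.25 or a number of a turn 0.188, either way. A call with a gripper value outside its range is refused whole. The fingers move at their own pace and stop on an object; "force" is the grip in N (left out, the last holds). Time passes only in rows, so rows that do not move let the fingers close. It gives the time, the measured TCP pose, the force and the opening at its end, in the units of the state.
- r.get_state(): the state, without advancing time (a new reading comes with each control period).
- snapshot(name): name is "side" or "top" or "wrist"; returns the picture (400x640x3 uint8, red, green, blue); there is no depth.
- get_calibration(name): a dict with "fov_y" (degrees; the focal length in pixels is half the picture's height over the tangent of half this angle, whatever the lens; pixels are square), "cx", "cy" (the principal point, pixels), "D" ([k1, k2, p1, p2, k3] as OpenCV has them; the pictures are not rectified), "R" (3x3) and "t" (3): a world point X has camera coordinates R X + t; the wrist camera has in their place "tool_from_camera" (4x4, takes a point from camera to tool coordinates, whose origin is the TCP and whose axes are the tool frame's). Camera axes: x right, y down, z forward; pixel columns grow to the right and rows downward; lengths in m; the calibration is good to about 2 mm. A picture is of the moment at which its call begins: read the wrist's pose just before it. get_calibration takes no time and is no camera call.
- r.finish_job(): hands the job in, once; it reports no verdict.
The state is a dict: "time": time; "joints": joint angles; "qvel": joint speeds; "tau": joint torques, N m; "ee_pos": TCP position; "tcp_rot": TCP orientation; "contact_force": force on the tool from outside, world axes, zero at the start; "ft_torque": the same for the moment, N m; "grip_width": finger opening in m.
Only numpy, scipy, OpenCV 4.12 (cv2) and the standard library are available. Lean on these libraries where they do the work, as an engineer would, in place of code of your own. Each camera call takes 0.05 s, during which the arm holds its last target.

## Working session

There is one attempt and no reset: what is moved stays moved. The work goes in short steps, Python scripts to look and compute and a tool call to move; the robot and the scene stay as the last step left them, time stands still between calls to the robot, and variables do not carry over. Pictures are saved under pics/ and viewed, and the job is handed in when it is done.

Besides the shell and the picture viewer there is one more tool, called as name([rows], argument=value, ...), one row to a line, values as JSON. servo_tool: Moves the arm, as the interface text tells. Its arguments: {"type":"object","properties":{"plan":{"type":"array","items":{"type":"array"}},"force":{"type":"number"}},"required":["plan"]}

```bash
mkdir -p pics; ls
cat > h.py <<'E'
import numpy as np,cv2
from plant import r,snapshot,get_calibration
def save(img,n): cv2.imwrite(f'pics/{n}.png',img[:,:,::-1])
def K(c):
    f=200/np.tan(np.radians(c['fov_y'])/2); return np.array([[f,0,c['cx']],[0,f,c['cy']],[0,0,1.]])
def cam(name,st=None):
    c=get_calibration(name)
    if 'R' in c: return K(c),np.array(c['D'],float),np.array(c['R']),np.array(c['t'])
    from scipy.spatial.transform import Rotation as Ro
    T=np.eye(4);T[:3,:3]=Ro.from_quat(st['tcp_rot']).as_matrix();T[:3,3]=st['ee_pos']
    M=np.linalg.inv(T@np.array(c['tool_from_camera']));return K(c),np.array(c['D'],float),M[:3,:3],M[:3,3]
def ray(C,px):
    k,D,R,t=C;u=cv2.undistortPoints(np.array([[px]],float),k,D)[0,0]
    return -R.T@t, R.T@np.array([u[0],u[1],1.])
def onz(C,px,z):
    o,d=ray(C,px);return o+d*(z-o[2])/d[2]
def proj(C,X):
    k,D,R,t=C;return cv2.projectPoints(np.array(X,float).reshape(-1,1,3),cv2.Rodrigues(R)[0],t,k,D)[0][:,0]
E
python3 - <<'E'
from h import *
s=r.get_state();print(s)
for n in('side','top','wrist'):
    c=get_calibration(n);print(n,c);save(snapshot(n),n+'0')
E
```

```text
pics
{'time': 0.0, 'joints': array([ 1.17788639,  0.47778071,  0.0223064 ,  1.55639977, -0.01149627,
        1.10927281, -0.08310809]), 'qvel': array([ 1.81906074e-03,  2.88715490e-04, -4.39101085e-04, -1.83818359e-03,
        1.01520690e-05, -6.11997984e-05,  1.47979720e-03]), 'tau': array([ 2.57414058e-04, -5.82852638e+01,  1.53496519e+00, -2.72614574e+01,
       -5.42630965e-02,  1.69373432e-02,  1.70696026e-04]), 'ee_pos': array([ 0.18961315, -0.64755364,  0.40371561]), 'tcp_rot': array([ 8.00317928e-01, -5.99575235e-01, -7.26545521e-04, -4.72196640e-04]), 'contact_force': array([ 0.23924138,  0.14954802, -0.53545875]), 'ft_torque': array([-0.039807  , -0.07783567, -0.0215045 ]), 'grip_width': 0.08792089740128092}
side {'fov_y': 51.1138787280156, 'cx': 322.3573364621467, 'cy': 199.10235722793672, 'D': array([-0.08688794,  0.        ,  0.        ,  0.        ,  0.        ]), 'R': array([[-0.83981324, -0.54270397, -0.01364309],
       [-0.41421101,  0.65681547, -0.63009736],
       [ 0.35091733, -0.52351299, -0.77639628]]), 't': array([0.47228783, 0.26255018, 0.82797634])}
top {'fo
[... 184 characters left out ...]
.99965652,  0.00842315],
       [-0.98696337,  0.02315989, -0.15926995],
       [ 0.15902017, -0.01226594, -0.98719914]]), 't': array([0.01615204, 0.52919692, 0.89438309])}
wrist {'fov_y': 58.65187618856774, 'cx': 318.70373504139417, 'cy': 197.53081136281784, 'D': array([-0.04164202,  0.        ,  0.        ,  0.        ,  0.        ]), 'tool_from_camera': array([[ 9.99999226e-01,  1.06488294e-03, -6.43075641e-04,
         2.79295567e-04],
       [-8.37208310e-04,  9.58454324e-01,  2.85244821e-01,
        -7.84578775e-02],
       [ 9.20110972e-04, -2.85244062e-01,  9.58454474e-01,
         1.95189664e-02],
       [ 0.00000000e+00,  0.00000000e+00,  0.00000000e+00,
         1.00000000e+00]])}
```

View pics/side0.png

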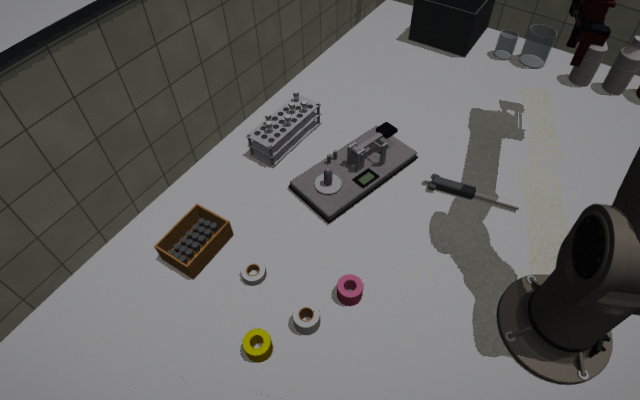

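View pics/top0.png

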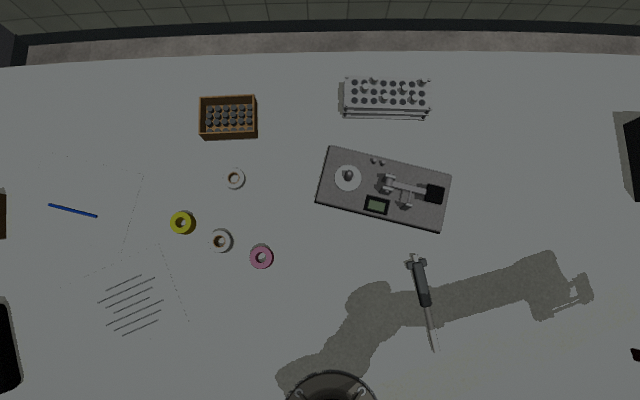

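View pics/wrist0.png

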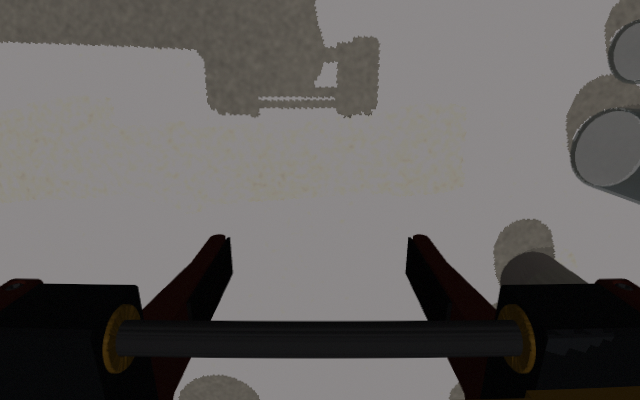

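Run:
```python
import cv2,numpy as np
a=cv2.imread('pics/side0.png');b=cv2.imread('pics/top0.png')
c1=cv2.resize(a[250:370,230:380],None,fx=5,fy=5,interpolation=cv2.INTER_CUBIC)
cv2.imwrite('pics/c1.png',c1)
cv2.imwrite('pics/c2.png',cv2.resize(b[130:250,300:460],None,fx=5,fy=5,interpolation=cv2.INTER_CUBIC))
cv2.imwrite('pics/c3.png',cv2.resize(b[155:265,160:290],None,fx=5,fy=5,interpolation=cv2.INTER_CUBIC))
```

```text
(no output)
```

View pics/c1.png

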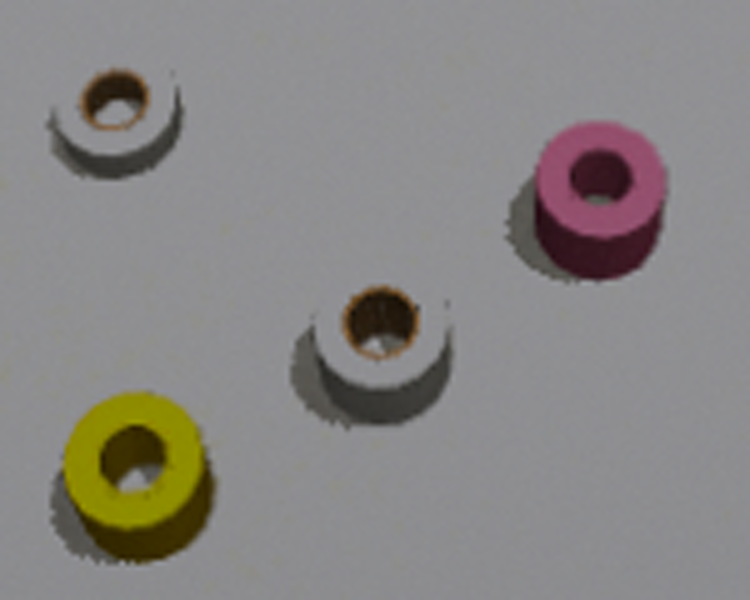

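View pics/c2.png

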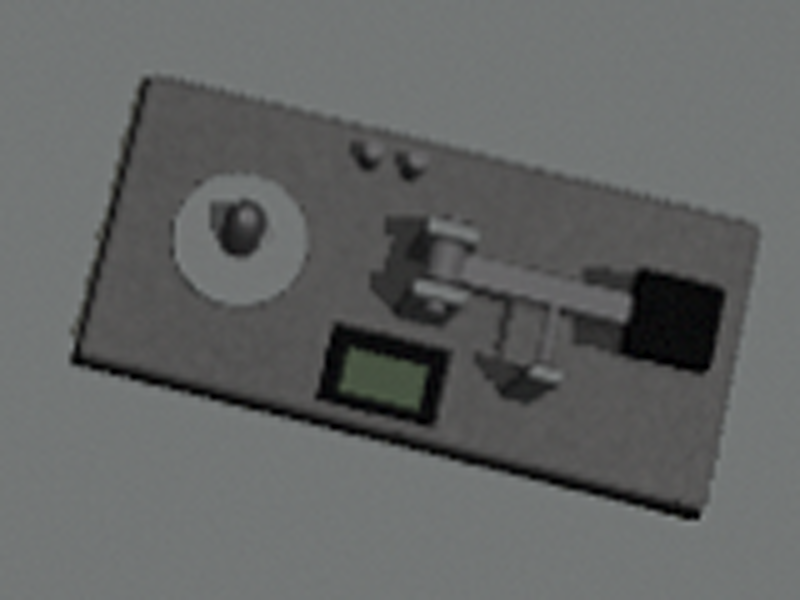

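View pics/c3.png

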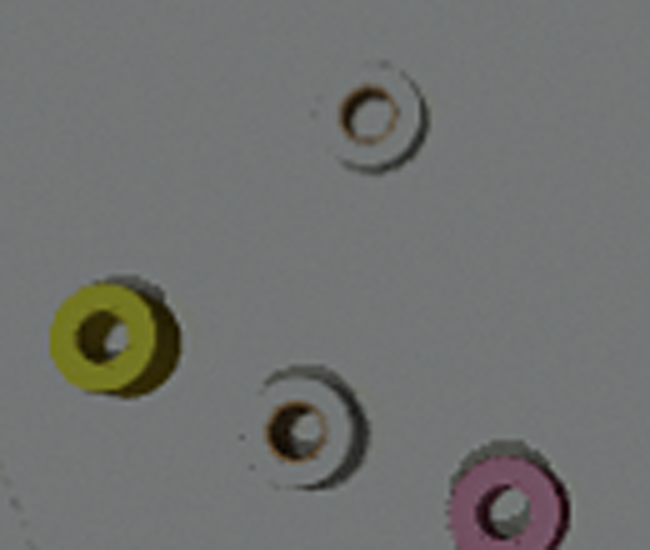

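Run:
```python
import cv2,numpy as np
a=cv2.imread('pics/side0.png')
cv2.imwrite('pics/c4.png',cv2.resize(a[110:225,280:425],None,fx=5,fy=5,interpolation=cv2.INTER_CUBIC))
```

```text
(no output)
```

View pics/c4.png

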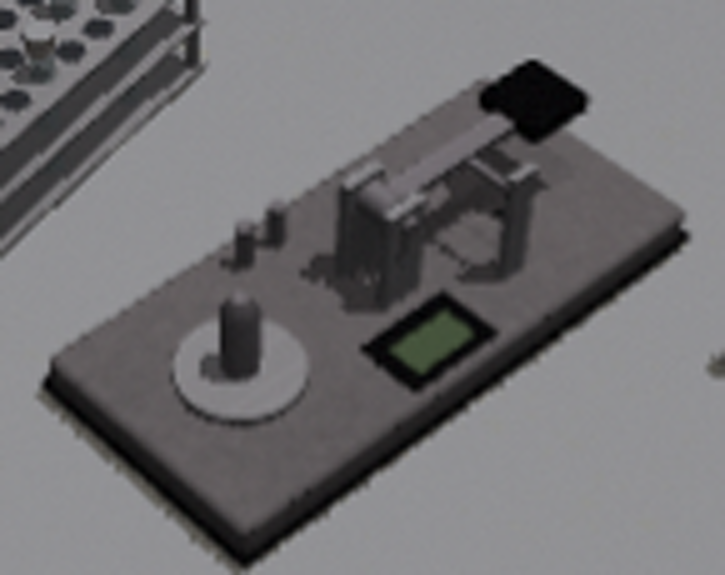

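Run:
```python
from h import *
from scipy.optimize import least_squares
T=cam('top');S=cam('side')
c2=lambda u,v:(300+u/5-.4,130+v/5-.4)
c4=lambda u,v:(280+u/5-.4,110+v/5-.4)
obs=[(T,c2(148,76),(.075,.16,.03)),(T,c2(760,228),(.075,-.16,.03)),(T,c2(82,350),(-.075,.16,.03)),(T,c2(702,507),(-.075,-.16,.03)),
(T,c2(240,240),(0,.095,.036)),(T,c2(678,318),(0,-.11,.093)),
(S,c4(52,362),(.075,.16,.03)),(S,c4(245,535),(-.075,.16,.03)),(S,c4(686,218),(-.075,-.16,.03)),(S,c4(241,368),(0,.095,.036)),(S,c4(239,296),(0,.095,.086)),(S,c4(539,95),(0,-.11,.093))]
def f(p,full=False):
    x,y,a=p;R=np.array([[np.cos(a),-np.sin(a),0],[np.sin(a),np.cos(a),0],[0,0,1]])
    return np.array([proj(C,R@np.array(m)+[x,y,0])[0]-px for C,px,m in obs]).ravel()
q=least_squares(f,[.6,-.1,-.2],loss='soft_l1');print(q.x);print(f(q.x).reshape(-1,2).round(1))
x,y,a=q.x
W=lambda m:[x+np.cos(a)*m[0]-np.sin(a)*m[1],y+np.sin(a)*m[0]+np.cos(a)*m[1]]
print('spindle',W((0,.095)),'pad',W((0,-.11)),'post',W((-.042,-.055)))
np.save('w.npy',q.x)
c3=lambda u,v:(160+u/5-.4,155+v/5-.4); c1=lambda u,v:(230+u/5-.4,250+v/5-.4)
for z in(.042,):
  print('tall',onz(T,c3(297,431),z),onz(S,c1(380,322),z)); print('short@.022',onz(T,c3(369,114),.022),onz(S,c1(115,99),.022))
print('short@.042',onz(T,c3(369,114),.042),onz(S,c1(115,99),.042)); print('tall@.022',onz(T,c3(297,431),.022),onz(S,c1(380,322),.022))
print('pink',onz(T,c3(505,510),.042),'yel',onz(T,c3(103,337),.042))
print(get_calibration('wrist')['tool_from_camera'].shape, -T[2].T@T[3])
```

```text
[ 0.55840507 -0.14927711 -0.27013019]
[[ 0.  -0.6]
 [ 0.8 -0.5]
 [-1.4  1.5]
 [ 0.9  1.5]
 [-0.1  0.4]
 [-0.4  0.7]
 [-1.7 -0.9]
 [-0.2  0. ]
 [ 0.6 -1.4]
 [-0.2 -0.2]
 [ 0.1  0.4]
 [-1.  -0.3]]
spindle [np.float64(0.583756471868731), np.float64(-0.05772217818119106)] pad [np.float64(0.5290508052650621), np.float64(-0.25528809133791003)] post [np.float64(0.5032510165363772), np.float64(-0.19107461221120936)]
tall [0.43572956 0.25633047 0.042     ] [0.43460151 0.25711697 0.042     ]
short@.022 [0.59509442 0.22781088 0.022     ] [0.59448682 0.22779416 0.022     ]
short@.042 [0.59055259 0.22330439 0.042     ] [0.58490825 0.23509888 0.042     ]
tall@.022 [0.43692417 0.26155096 0.022     ] [0.44028972 0.25038214 0.022     ]
pink [0.39610607 0.15612751 0.042     ] yel [0.4830909  0.35233752 0.042     ]
(4, 4) [0.38047387 0.0148608  0.96708333]
```

servo_tool([
  [1,[3.4,4.4,0],0.113],
  [1,[3.4,4.4,0],0.113],
  [1,[3.4,4.4,0],0.113],
  [1,[3.4,4.4,0],0.113],
  [1,[3.4,4.4,0],0.113],
  [1,[3.4,4.4,0],0.113],
  [1,[3.4,4.4,0],0.113],
  [1,[3.4,4.4,0],0.113],
  [1,[3.4,4.4,0],0.113],
  [1,[0,6,-1],0],
], force=15)

```text
time: 1.4
ee_pos: [0.4977, -0.1904, 0.395]
tcp_rot: [0.991, -0.134, 0.001, -0.0]
contact_force: [0.7, 0.7, -0.9]
grip_width: 0.0881
```

servo_tool([
  [1,[-0.8,5.6,-1],0],
  [1,[-0.8,5.6,-1],0],
  [1,[-0.8,5.6,-1],0],
  [1,[-0.8,5.6,-1],0],
  [1,[-0.8,5.6,-1],0],
  [1,[-0.8,5.6,-1],0],
  [1,[-0.8,5.6,-1],0],
  [1,[0,0,0],0],
])

```text
time: 2.4
ee_pos: [0.4381, 0.2046, 0.3243]
tcp_rot: [0.992, -0.13, -0.001, -0.001]
contact_force: [-0.4, -0.3, 0.5]
grip_width: 0.0876
```

Run:
```python
from h import *
s=r.get_state();i=snapshot('wrist');save(i,'w1');C=cam('wrist',s);print(s['ee_pos'],proj(C,[[.435,.2567,.042]]))
```

```text
[0.438079   0.20459227 0.3243442 ] [[296.77826994 133.54174474]]
```

View pics/w1.png

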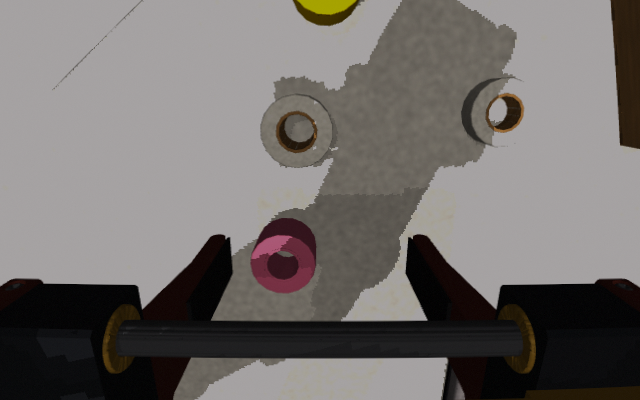

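servo_tool([
  [1,[-0.3,5.2,0],0],
  [1,[0,0,-3.5],0],
  [1,[0,0,-4],0],
  [1,[0,0,-4],0],
  [1,[0,0,-1.8],0],
  [1,[0,0,0],0],
])

```text
time: 3.2
ee_pos: [0.4368, 0.2512, 0.1911]
tcp_rot: [0.991, -0.135, -0.001, 0.001]
contact_force: [-0.3, -0.2, -1.0]
grip_width: 0.0879
```

Run:
```python
from h import *
s=r.get_state();i=snapshot('wrist');save(i,'w2');C=cam('wrist',s);print(s['ee_pos'],proj(C,[[.435,.2567,.042]]))
```

```text
[0.43683924 0.2511811  0.19111811] [[310.61802832 278.83531495]]
```

View pics/w2.png

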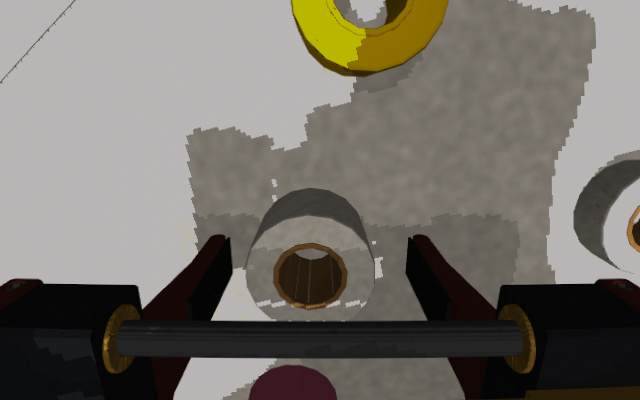

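servo_tool([
  [1,[-0.2,0.5,0],0],
  [1,[0,0,0],0],
  [-1,[0,0,0],0],
  [-1,[0,0,0],0],
  [-1,[0,0,0],0],
  [-1,[0,0,0],0],
  [-1,[0,0,0],0],
  [-1,[0,0,0],0],
], force=20)

```text
time: 4.25
ee_pos: [0.4347, 0.2571, 0.1916]
tcp_rot: [0.991, -0.134, -0.0, 0.0]
contact_force: [-0.7, 0.2, 0.1]
grip_width: 0.0534
```

Run:
```python
from h import *
s=r.get_state();i=snapshot('wrist');save(i,'w3');C=cam('wrist',s);print(s['ee_pos'],s['grip_width'],proj(C,[[.435,.2567,.042]]))
```

```text
[0.4346639  0.25713656 0.19163425] 0.053423870523009974 [[319.27106714 289.83685631]]
```

View pics/w3.png

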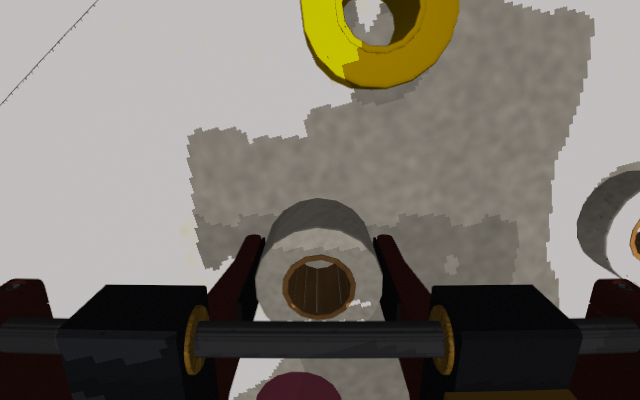

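servo_tool([
  [-1,[0,0,2],0],
  [-1,[0,0,4],0],
  [-1,[0,0,5],0],
  [-1,[2.1,-4.5,0.5],0],
  [-1,[2.1,-4.5,0],0],
  [-1,[2.1,-4.5,0],0],
  [-1,[2.1,-4.5,0],0],
  [-1,[2.1,-4.5,0],0],
  [-1,[2.1,-4,0],0],
  [-1,[0,0,0],0],
])

```text
time: 5.55
ee_pos: [0.5617, -0.0121, 0.3062]
tcp_rot: [0.991, -0.137, 0.0, 0.001]
contact_force: [-1.4, 0.5, -1.7]
grip_width: 0.0529
```

Run:
```python
from h import *
s=r.get_state();i=snapshot('wrist');save(i,'w4');C=cam('wrist',s);print(s['ee_pos'],s['grip_width'],proj(C,[[.5838,-.0577,.086],[.5838,-.0577,.036]]))
save(snapshot('side')[100:225,250:420].repeat(4,0).repeat(4,1),'s4')
```

```text
[ 0.56167437 -0.01206836  0.30617498] 0.052905824731668744 [[371.31147976 282.40711011]
 [362.16380673 249.05954378]]
```

View pics/w4.png

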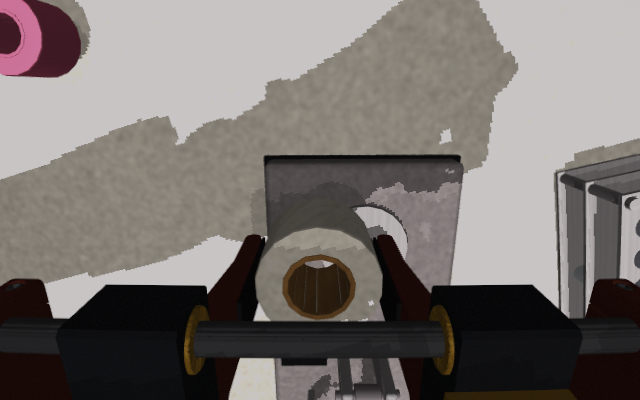

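View pics/s4.png

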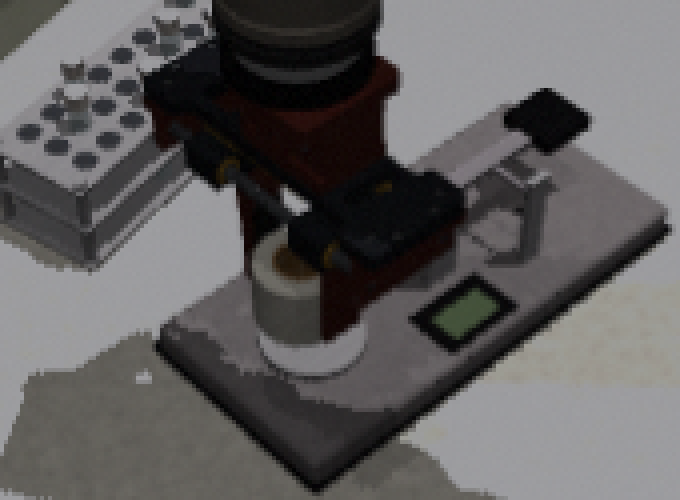

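Run:
```python
from h import *
x,y,a=np.load('w.npy');W=lambda m:[x+np.cos(a)*m[0]-np.sin(a)*m[1],y+np.sin(a)*m[0]+np.cos(a)*m[1],m[2]]
s=r.get_state();C=cam('wrist',s);print(s['ee_pos'])
print(proj(C,[W((-.075,.16,.03)),W((.075,.16,.03)),W((-.075,.16,.0)),W((.075,.16,.0)),W((.034,.095,.036)),W((0,.129,.036))]))
i=cv2.imread('pics/w4.png');cv2.imwrite('pics/w4c.png',cv2.resize(i[140:290,240:480],None,fx=3,fy=3,interpolation=cv2.INTER_CUBIC))
```

```text
[ 0.56042544 -0.00782793  0.30632646]
[[265.62201888 169.99284747]
 [468.35748078 170.47473342]
 [270.91854007 162.28415955]
 [453.75697595 162.74046373]
 [408.89164857 254.25566835]
 [366.8500526  212.65031405]]
```

View pics/w4c.png

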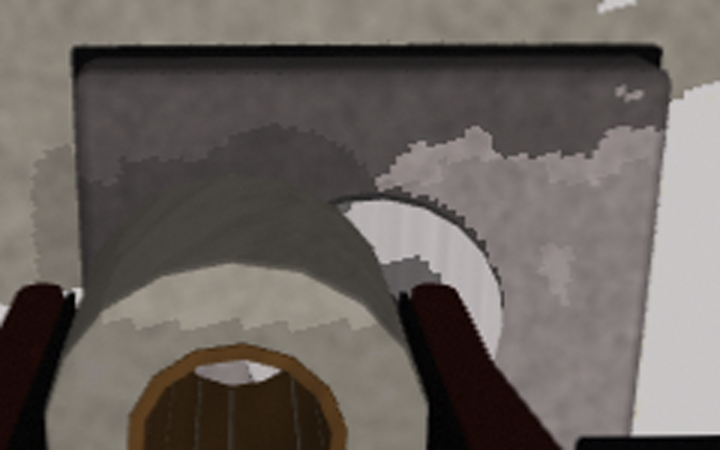

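servo_tool([
  [-1,[1.2,-2.5,0],0],
  [-1,[1.2,-2.5,0],0],
  [-1,[0,0,0],0],
  [-1,[0,0,0],0],
  [-1,[0,0,0],0],
])

```text
time: 6.28
ee_pos: [0.5842, -0.056, 0.3067]
tcp_rot: [0.991, -0.133, -0.0, -0.0]
contact_force: [-0.2, -1.2, -0.9]
grip_width: 0.0529
```

Run:
```python
from h import *
x,y,a=np.load('w.npy');W=lambda m:[x+np.cos(a)*m[0]-np.sin(a)*m[1],y+np.sin(a)*m[0]+np.cos(a)*m[1],m[2]]
s=r.get_state();i=snapshot('wrist');save(i,'w5');C=cam('wrist',s);print(s['ee_pos'],s['tcp_rot'])
print(proj(C,[W((-.075,.16,.03)),W((.075,.16,.03)),W((-.075,.16,.0)),W((.075,.16,.0)),W((.034,.095,.036)),W((-.034,.095,.036)),W((0,.129,.036)),W((0,.095,.086))]).round(1).tolist())
cv2.imwrite('pics/w5c.png',cv2.resize(i[140:320,200:450,::-1],None,fx=3,fy=3,interpolation=cv2.INTER_CUBIC))
i=snapshot('side');cv2.imwrite('pics/s5.png',cv2.resize(i[110:225,280:425,::-1],None,fx=5,fy=5,interpolation=cv2.INTER_CUBIC))
i=snapshot('top');cv2.imwrite('pics/t5.png',cv2.resize(i[110:230,300:460,::-1],None,fx=5,fy=5,interpolation=cv2.INTER_CUBIC))
```

```text
[ 0.58422336 -0.05600206  0.30674902] [ 9.91141329e-01 -1.32810989e-01 -1.46396831e-04 -2.91081016e-04]
[[213.3, 114.2], [424.8, 115.2], [224.1, 112.0], [414.0, 112.9], [364.5, 204.9], [272.7, 204.5], [318.8, 159.3], [318.5, 229.7]]
```

View pics/w5c.png

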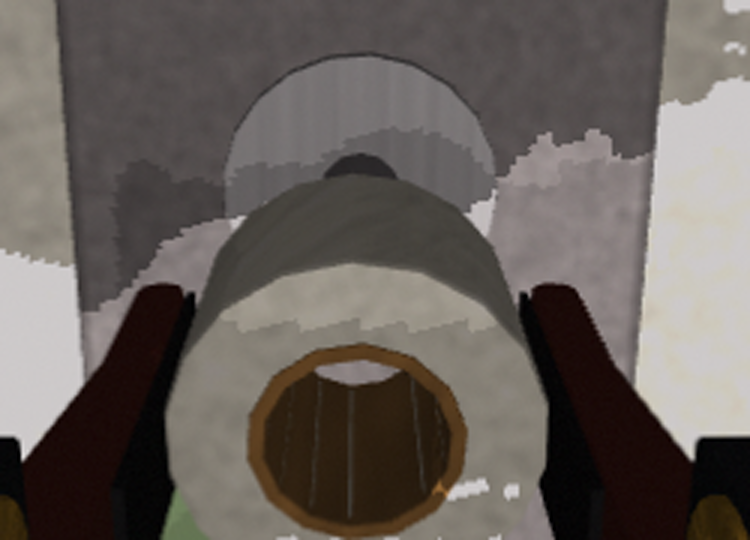

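View pics/s5.png

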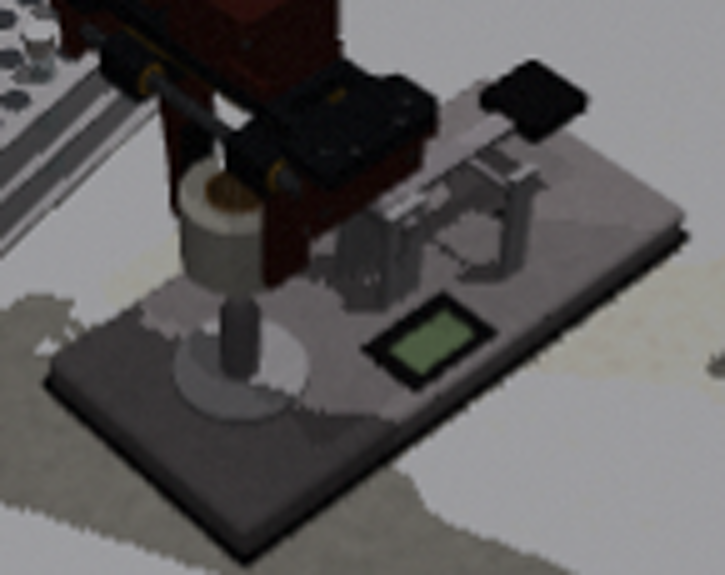

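View pics/t5.png

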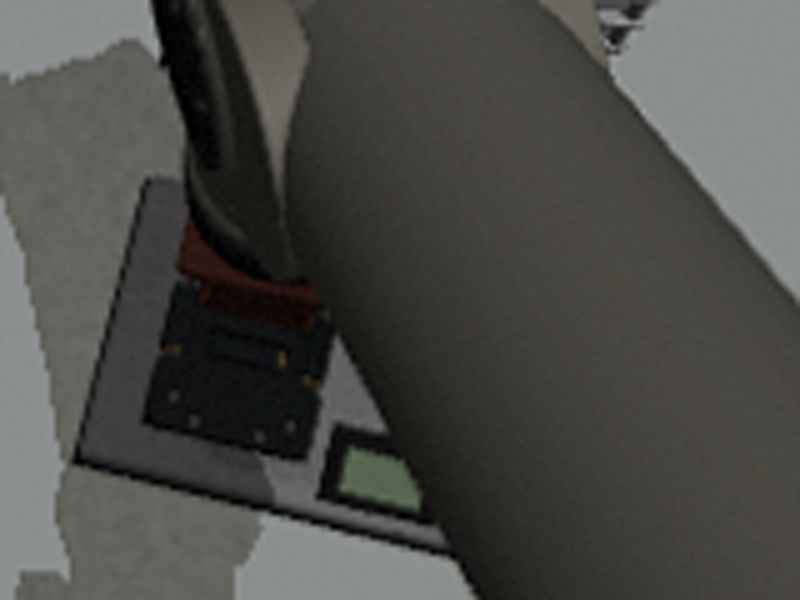

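servo_tool([
  [-1,[0.1,-0.2,-1],0],
  [-1,[0,0,-1],0],
  [-1,[0,0,0],0],
  [-1,[0,0,0],0],
])

```text
time: 6.92
ee_pos: [0.5857, -0.0598, 0.2865]
tcp_rot: [0.991, -0.134, -0.0, -0.0]
contact_force: [-0.2, 0.2, -1.4]
grip_width: 0.0529
```

Run:
```python
from h import *
s=r.get_state();i=snapshot('wrist');save(i,'w6');print(s['ee_pos'],s['tcp_rot'])
cv2.imwrite('pics/w6c.png',cv2.resize(i[140:320,200:450,::-1],None,fx=3,fy=3,interpolation=cv2.INTER_CUBIC))
i=snapshot('side');cv2.imwrite('pics/s6.png',cv2.resize(i[135:205,295:355,::-1],None,fx=8,fy=8,interpolation=cv2.INTER_CUBIC))
```

```text
[ 0.58568784 -0.05978467  0.28649687] [ 9.90968667e-01 -1.34093532e-01 -1.40580048e-04 -8.32687227e-05]
```

View pics/w6c.png

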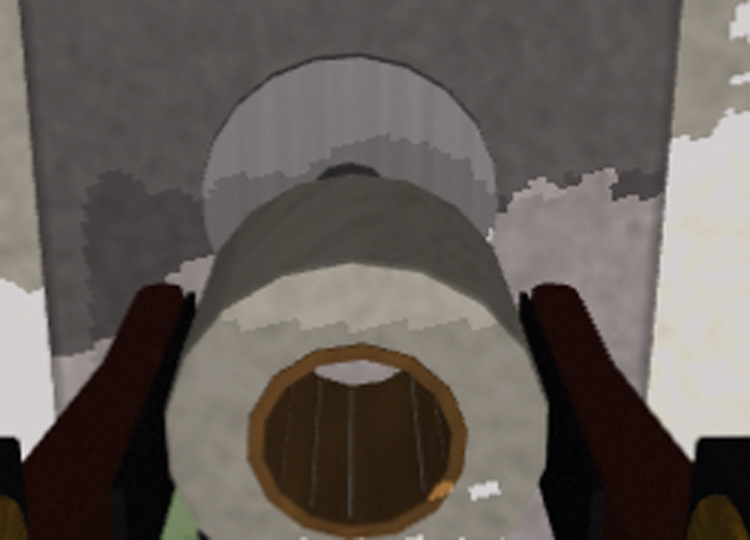

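View pics/s6.png

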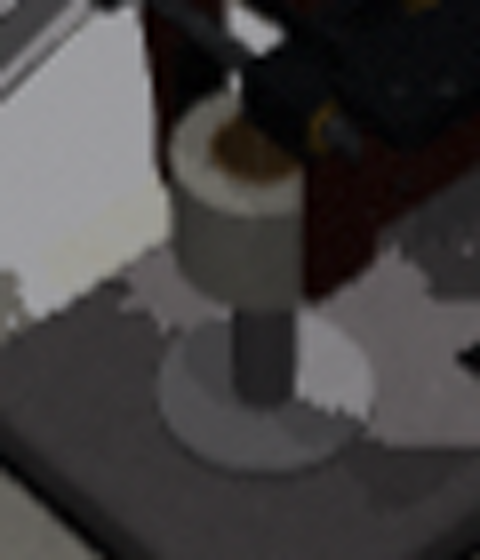

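servo_tool([
  [-1,[-0.12,0.1,0],0],
  [-1,[0,0,-0.5],0],
  [-1,[0,0,-0.5],0],
  [-1,[0,0,-0.5],0],
  [-1,[0,0,-0.5],0],
  [-1,[0,0,0],0],
])

```text
time: 7.78
ee_pos: [0.5843, -0.0588, 0.2661]
tcp_rot: [0.991, -0.134, -0.001, 0.0]
contact_force: [0.5, -0.1, -0.4]
grip_width: 0.0527
```

Run:
```python
from h import *
s=r.get_state();i=snapshot('wrist');print(s['ee_pos'],s['contact_force'])
cv2.imwrite('pics/w7c.png',cv2.resize(i[140:320,200:450,::-1],None,fx=3,fy=3,interpolation=cv2.INTER_CUBIC))
i=snapshot('side');cv2.imwrite('pics/s7.png',cv2.resize(i[135:205,295:355,::-1],None,fx=8,fy=8,interpolation=cv2.INTER_CUBIC))
```

```text
[ 0.58425892 -0.05884742  0.26605948] [ 0.4569474  -0.10063354 -0.4227226 ]
```

View pics/w7c.png

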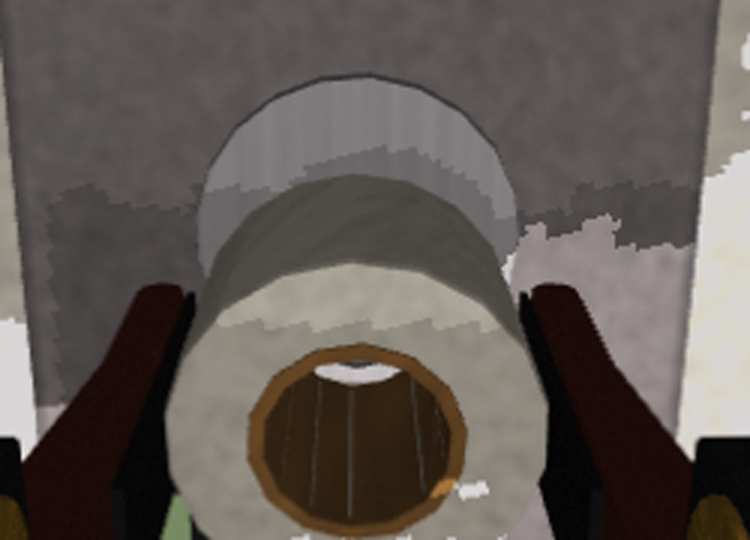

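View pics/s7.png

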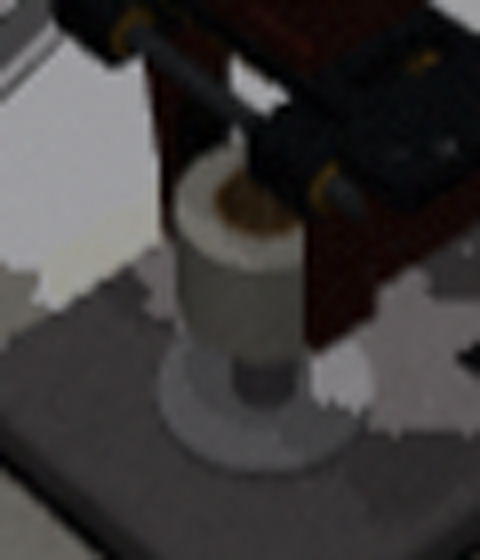

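servo_tool([
  [-1,[0,0,-0.8],0],
  [-1,[0,0,-0.8],0],
  [-1,[0,0,-0.8],0],
  [-1,[0,0,-0.8],0],
  [-1,[0,0,-0.4],0],
  [-1,[0,0,0],0],
  [-1,[0,0,0],0],
])

```text
time: 8.75
ee_pos: [0.5846, -0.0588, 0.2309]
tcp_rot: [0.991, -0.134, 0.0, -0.0]
contact_force: [-0.7, -1.2, -0.5]
grip_width: 0.0533
```

servo_tool([
  [-1,[0,0,-0.3],0],
  [-1,[0,0,0],0],
  [-1,[0,0,0],0],
])

```text
time: 9.12
ee_pos: [0.5844, -0.0588, 0.2277]
tcp_rot: [0.991, -0.134, -0.0, 0.0]
contact_force: [-0.2, -0.1, -0.2]
grip_width: 0.0527
```

servo_tool([
  [-1,[0,0,-0.15],0],
  [-1,[0,0,0],0],
])

```text
time: 9.38
ee_pos: [0.5845, -0.0587, 0.2276]
tcp_rot: [0.991, -0.134, 0.0, 0.0]
contact_force: [-5.4, -1.3, 13.4]
grip_width: 0.0535
```

Touching the platter. Release.

servo_tool([
  [0.2,[0,0,0],0],
  [0.6,[0,0,0],0],
  [1,[0,0,0],0],
  [1,[0,0,0],0],
  [1,[0,0,0],0],
  [1,[0,0,0],0],
])

```text
time: 10.12
ee_pos: [0.5845, -0.0588, 0.2261]
tcp_rot: [0.991, -0.134, -0.0, -0.0]
contact_force: [0.3, -0.3, 0.0]
grip_width: 0.0879
```

Run:
```python
from h import *
s=r.get_state();i=snapshot('wrist');print(s['ee_pos'],s['contact_force'],s['grip_width'])
save(i,'w8')
i=snapshot('side');cv2.imwrite('pics/s8.png',cv2.resize(i[110:225,280:425,::-1],None,fx=5,fy=5,interpolation=cv2.INTER_CUBIC))
```

```text
[ 0.58445999 -0.05881048  0.22605657] [ 0.28886057 -0.27045065  0.03343232] 0.08792116932793353
```

View pics/w8.png

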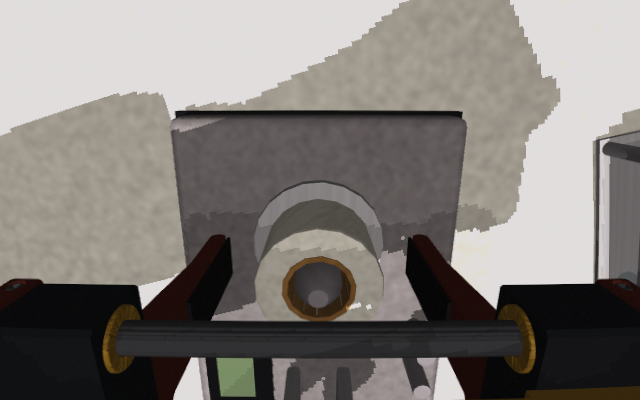

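View pics/s8.png

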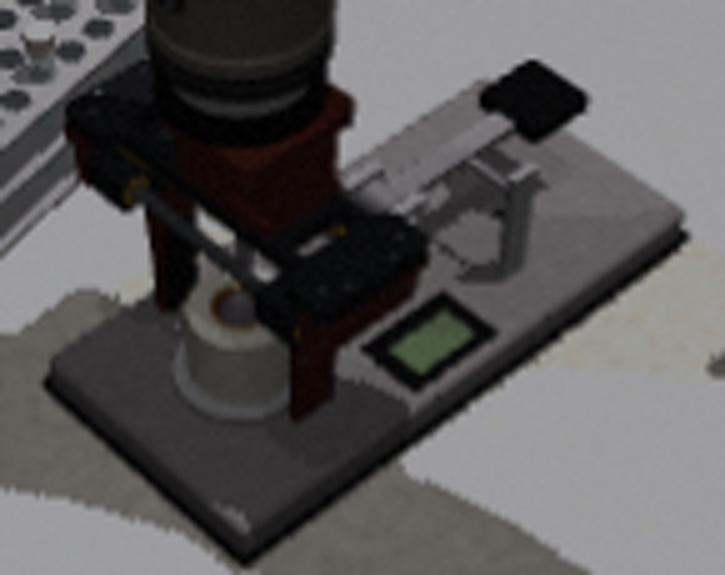

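servo_tool([
  [1,[0,0,2],0],
  [1,[0,0,5],0],
  [1,[0,0,5],0],
  [1,[0,0,0],0],
  [-1,[-1.4,-5,0],0],
  [-1,[-1.4,-5,0],0],
  [-1,[-1.4,-5,0],0],
  [-1,[-1.4,-4.6,0],0],
  [-1,[0,0,0],0],
  [-1,[0,0,0],0],
])

```text
time: 11.48
ee_pos: [0.5284, -0.2542, 0.3461]
tcp_rot: [0.991, -0.134, -0.0, -0.0]
contact_force: [0.4, 1.0, -0.0]
grip_width: 0.0311
```

Run:
```python
from h import *
x,y,a=np.load('w.npy');W=lambda m:[x+np.cos(a)*m[0]-np.sin(a)*m[1],y+np.sin(a)*m[0]+np.cos(a)*m[1],m[2]]
s=r.get_state();i=snapshot('wrist');print(s['ee_pos'],s['contact_force'],s['grip_width']);C=cam('wrist',s)
save(i,'w9');print(proj(C,[W(p) for p in((0,-.11,.093),(.021,-.089,.093),(-.021,-.089,.093),(0,-.055,.1))]).round(1).tolist(), W((0,-.11,0)))
i=snapshot('side');cv2.imwrite('pics/s9.png',cv2.resize(i[80:225,280:425,::-1],None,fx=4,fy=4,interpolation=cv2.INTER_CUBIC))
```

```text
[ 0.52842393 -0.25416647  0.34606861] [ 0.37430749  1.0203837  -0.04285047] 0.03111216481681079
[[319.9, 211.4], [351.1, 182.0], [288.9, 181.8], [320.2, 132.2]] [np.float64(0.5290508052650621), np.float64(-0.25528809133791003), 0]
```

View pics/w9.png

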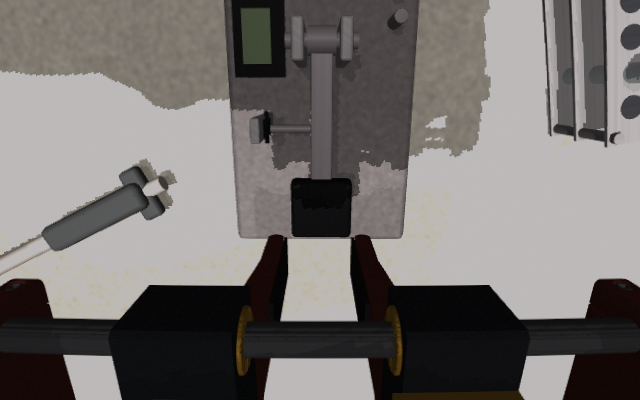

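View pics/s9.png

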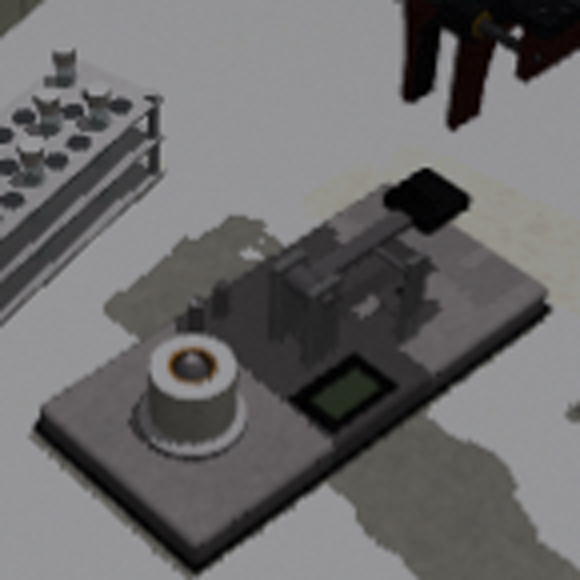

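servo_tool([
  [-1,[0.1,-0.4,-1],0],
  [-1,[0,0,-3],0],
  [-1,[0,0,-2.6],0],
  [-1,[0,0,0],0],
  [-1,[0,0,0],0],
  [-1,[0,0,0],0],
])

```text
time: 12.32
ee_pos: [0.53, -0.2588, 0.2813]
tcp_rot: [0.991, -0.134, 0.001, 0.0]
contact_force: [0.2, -0.1, 0.8]
grip_width: 0.0004
```

Run:
```python
from h import *
s=r.get_state();i=snapshot('wrist');print(s['ee_pos'],s['contact_force'],s['grip_width'])
save(i,'w10')
i=snapshot('side');cv2.imwrite('pics/s10.png',cv2.resize(i[110:180,340:420,::-1],None,fx=8,fy=8,interpolation=cv2.INTER_CUBIC))
```

```text
[ 0.52997144 -0.25879398  0.28129133] [ 0.22860816 -0.13089628  0.8268558 ] 0.0003758925475441855
```

View pics/w10.png

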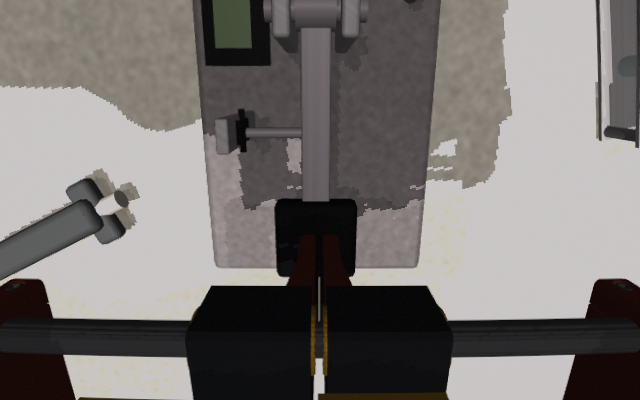

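View pics/s10.png

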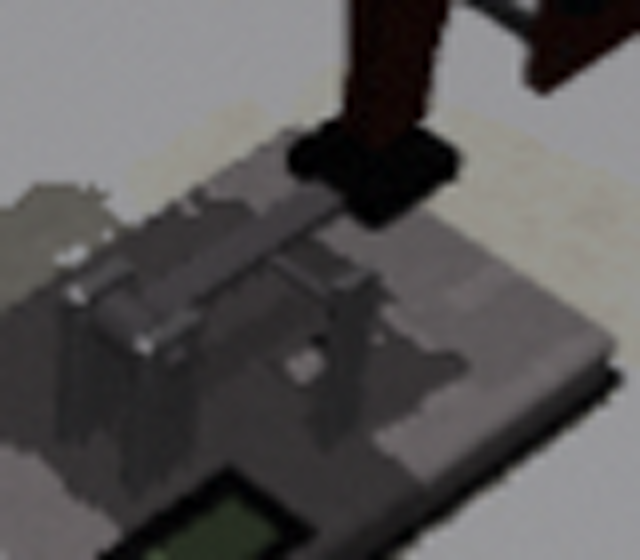

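servo_tool([
  [-1,[0,0,-0.4],0],
  [-1,[0,0,-0.3],0],
  [-1,[0,0,0],0],
  [-1,[0,0,0],0],
])

```text
time: 12.92
ee_pos: [0.5296, -0.259, 0.2734]
tcp_rot: [0.991, -0.134, 0.0, 0.0]
contact_force: [0.5, -1.0, 3.1]
grip_width: 0.0009
```

servo_tool([
  [-1,[0,0,-0.3],0],
  [-1,[0,0,0],0],
])

```text
time: 13.18
ee_pos: [0.5295, -0.2591, 0.2701]
tcp_rot: [0.991, -0.134, 0.0, 0.0]
contact_force: [0.3, -1.6, 3.5]
grip_width: 0.0004
```

servo_tool([
  [-1,[0,0,-0.3],0],
  [-1,[0,0,0],0],
])

```text
time: 13.42
ee_pos: [0.5295, -0.2591, 0.2671]
tcp_rot: [0.991, -0.134, 0.0, 0.0]
contact_force: [0.3, -2.8, 4.6]
grip_width: 0.0002
```

servo_tool([
  [-1,[0,0,-0.3],0],
  [-1,[0,0,-0.3],0],
  [-1,[0,0,-0.3],0],
  [-1,[0,0,0],0],
  [-1,[0,0,0],0],
])

```text
time: 14.05
ee_pos: [0.5296, -0.2588, 0.2583]
tcp_rot: [0.991, -0.134, 0.0, 0.0]
contact_force: [0.3, -1.6, 5.3]
grip_width: 0.0004
```

Run:
```python
from h import *
x,y,a=np.load('w.npy');W=lambda m:[x+np.cos(a)*m[0]-np.sin(a)*m[1],y+np.sin(a)*m[0]+np.cos(a)*m[1],m[2]]
s=r.get_state();i=snapshot('wrist');print(s['ee_pos'],s['contact_force'],s['ft_torque']);C=cam('wrist',s)
save(i,'w11')
cv2.imwrite('pics/w11c.png',cv2.resize(i[80:280,180:380,::-1],None,fx=3,fy=3,interpolation=cv2.INTER_CUBIC))
# predicted pad far-edge (toward hinge) corners & lever for angles
for th in(.13,.15,.17,.19,.21):
    P=[]
    for px,py in((.021,.089),(-.021,.089),(.021,.131),(-.021,.131)):
        P.append(W((px,-(py*np.cos(th)+.008*np.sin(th)),.085+.008*np.cos(th)-py*np.sin(th))))
    S=cam('side')
    print(th,proj(C,P).round(1).tolist(),proj(S,P).round(1).tolist())
i=snapshot('side');cv2.imwrite('pics/s11.png',cv2.resize(i[110:180,340:420,::-1],None,fx=8,fy=8,interpolation=cv2.INTER_CUBIC))
```

```text
[ 0.52960848 -0.25882613  0.25826507] [ 0.25597248 -1.59022642  5.34821707] [-0.51048314 -0.15674183  0.01455918]
0.13 [[360.0, 213.0], [270.2, 212.9], [355.9, 285.8], [274.6, 285.7]] [[374.6, 131.2], [386.4, 139.4], [385.2, 125.7], [397.1, 133.6]]
0.15 [[359.6, 211.6], [270.6, 211.5], [355.4, 282.9], [275.2, 282.7]] [[374.5, 131.8], [386.3, 139.9], [385.1, 126.5], [396.9, 134.4]]
0.17 [[359.2, 210.2], [271.1, 210.0], [355.0, 279.9], [275.8, 279.8]] [[374.4, 132.3], [386.2, 140.5], [384.9, 127.3], [396.7, 135.2]]
0.19 [[358.8, 208.7], [271.6, 208.5], [354.5, 277.0], [276.3, 276.8]] [[374.3, 132.8], [386.1, 141.0], [384.7, 128.1], [396.5, 136.0]]
0.21 [[358.4, 207.1], [272.0, 207.0], [354.1, 274.0], [276.8, 273.8]] [[374.2, 133.4], [386.0, 141.6], [384.5, 128.9], [396.3, 136.8]]
```

View pics/w11c.png

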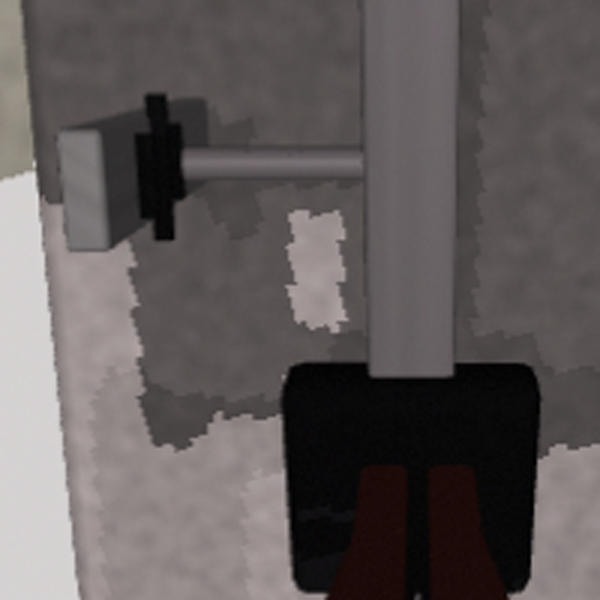

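View pics/s11.png

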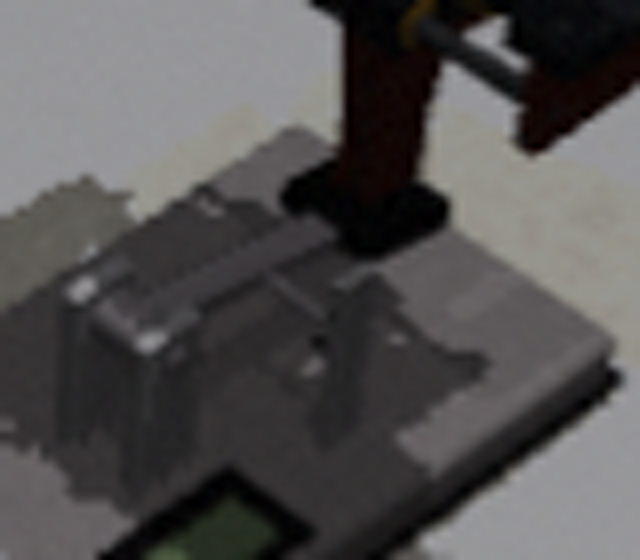

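Run:
```python
from h import *
x,y,a=np.load('w.npy');W=lambda m:[x+np.cos(a)*m[0]-np.sin(a)*m[1],y+np.sin(a)*m[0]+np.cos(a)*m[1],m[2]]
s=r.get_state();C=cam('wrist',s)
s0=dict(s);s0['ee_pos']=np.array([.52997,-.25879,.28129]);C0=cam('wrist',s0)
def pad(th): return [W((px,-(py*np.cos(th)+h*np.sin(th)),.085+h*np.cos(th)-py*np.sin(th))) for px,py,h in((0,.089,.008),(0,.131,.008),(0,.089,-.004),(.021,.11,.008),(-.021,.11,.008))]
print('rest w10',proj(C0,pad(0)).round(1).tolist())
for th in(.13,.15,.17,.19,.21): print(th,proj(C,pad(th)).round(1).tolist(),'pin',proj(C,[W((xx,-.055*np.cos(th),.085-.055*np.sin(th))) for xx in(-.013,-.036)]).round(1).tolist())
print('post top',proj(C,[W((xx,yy,.102)) for xx in(-.045,-.039) for yy in(-.047,-.063)]).round(1).tolist())
print('post +x face y=-.055',[(z,proj(C,[W((-.039,-.055,z))]).round(1).tolist()) for z in(.102,.085,.0757,.0664,.03)])
i=cv2.imread('pics/w10.png');cv2.imwrite('pics/w10c.png',cv2.resize(i[80:280,180:380],None,fx=3,fy=3,interpolation=cv2.INTER_CUBIC))
```

```text
rest w10 [[314.6, 205.2], [314.7, 280.3], [314.8, 198.3], [355.4, 244.1], [273.9, 243.9]]
0.13 [[315.0, 212.9], [315.2, 285.8], [315.3, 202.2], [357.8, 251.3], [272.4, 251.1]] pin [[286.1, 137.2], [235.1, 137.2]]
0.15 [[315.1, 211.5], [315.3, 282.8], [315.3, 200.5], [357.4, 249.1], [273.0, 248.9]] pin [[286.3, 136.5], [235.6, 136.6]]
0.17 [[315.1, 210.1], [315.3, 279.9], [315.3, 198.9], [356.9, 246.9], [273.5, 246.7]] pin [[286.5, 135.9], [236.1, 135.9]]
0.19 [[315.1, 208.6], [315.3, 276.9], [315.3, 197.1], [356.5, 244.7], [274.0, 244.5]] pin [[286.7, 135.2], [236.6, 135.2]]
0.21 [[315.2, 207.0], [315.4, 273.9], [315.4, 195.4], [356.1, 242.4], [274.5, 242.3]] pin [[286.9, 134.4], [237.1, 134.4]]
post top [[196.1, 125.1], [199.8, 166.4], [211.8, 125.0], [215.0, 166.4]]
post +x face y=-.055 [(0.102, [[213.4, 146.0]]), (0.085, [[224.5, 140.3]]), (0.0757, [[229.7, 137.6]]), (0.0664, [[234.3, 135.3]]), (0.03, [[248.6, 127.9]])]
```

View pics/w10c.png

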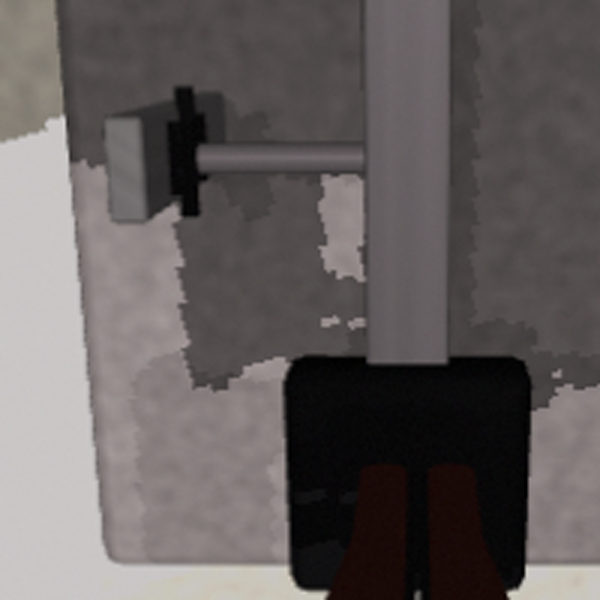

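servo_tool([
  [-1,[0,0,-0.1],0],
  [-1,[0,0,0],0],
  [-1,[0,0,0],0],
  [-1,[0,0,0],0],
  [-1,[0,0,0],0],
  [-1,[0,0,0],0],
  [-1,[0,0,0],0],
  [-1,[0,0,0],0],
])

```text
time: 15.15
ee_pos: [0.5296, -0.2587, 0.2574]
tcp_rot: [0.991, -0.134, 0.0, -0.0]
contact_force: [0.0, -2.7, 5.2]
grip_width: 0.0005
```

Run:
```python
from h import *
for k in range(4):
    s=r.get_state();print(s['ee_pos'],s['contact_force']);i=snapshot('wrist')
cv2.imwrite('pics/w12c.png',cv2.resize(i[80:280,180:380,::-1],None,fx=3,fy=3,interpolation=cv2.INTER_CUBIC))
i=snapshot('side');cv2.imwrite('pics/s12.png',cv2.resize(i[80:225,280:425,::-1],None,fx=4,fy=4,interpolation=cv2.INTER_CUBIC))
```

```text
[ 0.52964085 -0.25873548  0.25735147] [ 0.03760219 -2.72253927  5.18825124]
[ 0.52962096 -0.25874225  0.25734995] [-0.23790241 -2.97754999  5.99366787]
[ 0.52964326 -0.25874501  0.25735168] [-0.7787772  -2.65259161  5.15724364]
[ 0.52963548 -0.25877933  0.25736719] [ 0.2128963  -1.92690529  4.75346468]
```

View pics/w12c.png

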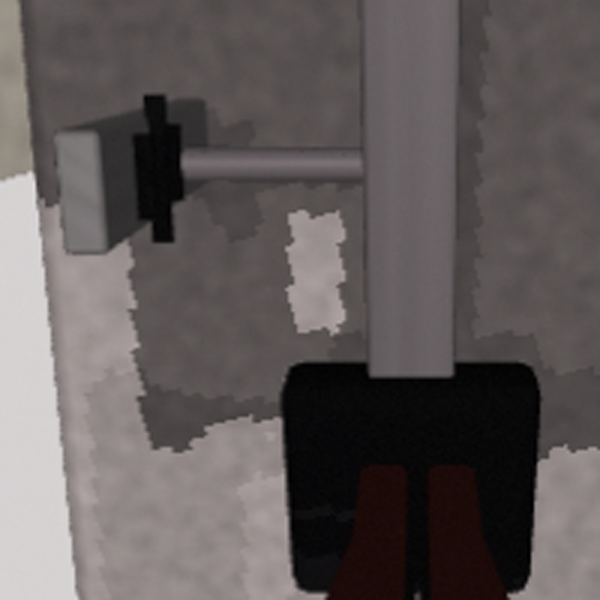

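View pics/s12.png

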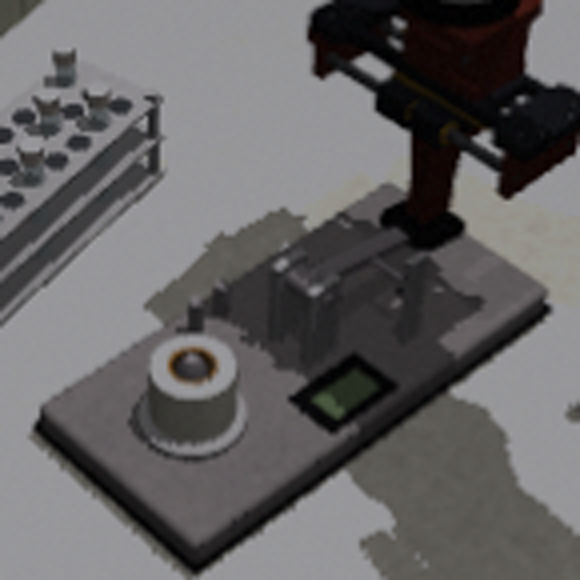

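Run:
```python
from h import *
x,y,a=np.load('w.npy');W=lambda m:[x+np.cos(a)*m[0]-np.sin(a)*m[1],y+np.sin(a)*m[0]+np.cos(a)*m[1],m[2]]
S=cam('side')
i1=snapshot('side');save(i1,'side_end')
i0=cv2.imread('pics/side0.png')[:,:,::-1]
def hull(th):
    P=[W((px,-(py*np.cos(th)+h*np.sin(th)),.085+h*np.cos(th)-py*np.sin(th))) for px in(-.021,.021) for py in(.089,.131) for h in(.008,-.004)]
    return cv2.convexHull(proj(S,P).astype(np.float32))[:,0]
def ren(th,d,f=8):
    m=np.zeros((60*f,80*f),np.uint8);p=(hull(th)+d-[350,100]+.5)*f
    cv2.fillPoly(m,[np.round(p).astype(int)],255);return cv2.resize(m,(80,60),interpolation=cv2.INTER_AREA)/255.
def dark(i):
    g=i[100:160,350:430].max(2).astype(float);return np.clip((95-g)/75,0,1),g
d0,g0=dark(i0);d1,g1=dark(i1)
print(g0.astype(int)[22:40:2,22:50:2]);
best=min((np.sum((ren(0,(dx,dy))-d0)[18:44,20:52]**2),dx,dy) for dx in np.arange(-2,2.1,.25) for dy in np.arange(-2,2.1,.25));print('rest',best)
np.save('best.npy',best)
# displaced: only use rows below/around, mask out finger columns' top
for th in np.arange(.10,.25,.01):
    e=(ren(th,best[1:])-d1)
    H=hull(th)-[350,100]
    print(round(th,2),[round(np.sum(e[r0:r1,c0:c1]**2),2) for r0,r1,c0,c1 in((20,48,20,32),(33,48,20,52),(26,48,42,52))])
cv2.imwrite('pics/d.png',cv2.resize(np.hstack([d0,d1,ren(.17,best[1:])])*255,None,fx=3,fy=3,interpolation=cv2.INTER_NEAREST))
# wrist pin / post
s=r.get_state()
```

```text
[[147 147 146 147 145 146 117   9 114 147 147 146 147 148]
 [147 147 146 147 143  48   9  11   9  47 149 147 147 147]
 [148 130  94  79  10  10  10   6   9  12  11 116 147 147]
 [ 99  98  34   9  13  10   8   9   6   7   7  10  50 147]
 [100 100   6   4  11  11  12  11   9   9   9   8   7 130]
 [102 102  86  48  30   8  10  11  12  13   6  10  55 147]
 [101 102 111 114 115  61   6  10  13   4  19 114 148 147]
 [105 116 115 113  93  41   8   4   4  37 103 131 148 147]
 [116 115 110  44  67  93  81  33  72  98  98  98 111 146]]
rest (np.float64(43.63082322183776), np.float64(-0.5), np.float64(-0.25))
0.1 [np.float64(65.89), np.float64(87.14), np.float64(22.86)]
0.11 [np.float64(62.96), np.float64(83.0), np.float64(20.36)]
0.12 [np.float64(60.18), np.float64(77.68), np.float64(16.99)]
0.13 [np.float64(58.21), np.float64(73.61), np.float64(13.91)]
0.14 [np.float64(55.74), np.float64(70.02), np.float64(11.58)]
0.15 [np.float64(53.24), np.float64(66.49), np.float64(8.64)]
0.16 [np.float64(51.61), np.float64(64.12), np.float64(6.34)]
0.17 [np.float64(49.61), np.float64(62.3), np.float64(4.55)]
0.18 [np.float64(47.18), np.float64(61.65), np.float64(3.98)]
0.19 [np.float64(46.51), np.float64(63.68), np.float64(5.36)]
0.2 [np.float64(46.24), np.float64(65.96), np.float64(7.65)]
0.21 [np.float64(46.44), np.float64(68.99), np.float64(10.16)]
0.22 [np.float64(47.41), np.float64(72.72), np.float64(13.07)]
0.23 [np.float64(48.36), np.float64(77.07), np.float64(16.02)]
0.24 [np.float64(49.88), np.float64(81.36), np.float64(18.66)][ WARN:0@3.179] global loadsave.cpp:1063 imwrite_ Unsupported depth image for selected encoder is fallbacked to CV_8U.
```

View pics/d.png

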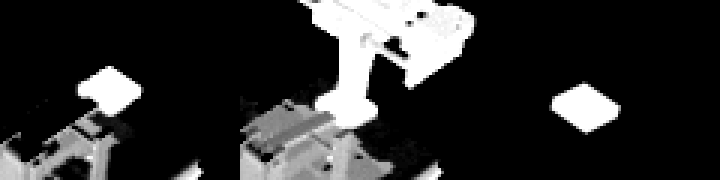

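servo_tool([
  [-1,[0,0,0],0],
  [-1,[0,0,0],0],
  [-1,[0,0,0],0],
  [-1,[0,0,0],0],
  [-1,[0,0,0],0],
  [-1,[0,0,0],0],
  [-1,[0,0,0],0],
  [-1,[0,0,0],0],
  [-1,[0,0,0],0],
  [-1,[0,0,0],0],
])

```text
time: 16.7
ee_pos: [0.5296, -0.2588, 0.2573]
tcp_rot: [0.991, -0.134, 0.0, -0.0]
contact_force: [-0.0, -2.2, 5.4]
grip_width: 0.0004
```

servo_tool([
  [-1,[0,0,0],0],
  [-1,[0,0,0],0],
  [-1,[0,0,0],0],
  [-1,[0,0,0],0],
  [-1,[0,0,0],0],
  [-1,[0,0,0],0],
  [-1,[0,0,0],0],
  [-1,[0,0,0],0],
  [-1,[0,0,0],0],
  [-1,[0,0,0],0],
])

```text
time: 17.95
ee_pos: [0.5296, -0.2587, 0.2573]
tcp_rot: [0.991, -0.134, 0.0, 0.0]
contact_force: [-0.3, -2.3, 5.5]
grip_width: 0.0001
```

```bash
python3 -c "
from plant import r
s=r.get_state();print(s['time'],s['ee_pos'],s['contact_force']);print(r.finish_job())"
```

```text
17.95 [ 0.52962573 -0.25873771  0.25734827] [-0.25442625 -2.26656501  5.50055601]
the job is handed in; nothing more can be done
None
```

I put the taller white roll on the spindle and let go of it. I then pressed the jog pad to about half travel with closed fingers, held it there for nearly 4 s, and handed in at about 18 s while still holding it.

- **Roll:** the side pictures after letting go show it lying flat on the platter with the spindle tip standing above it. It touched the platter with about 13 N before I released it.
- **Lever:** I did not read the angle off the index ticks, because the post was too hard to make out in the pictures. I estimated it three ways:

| Method | Lever angle (rad); target 0.17 |
|---|---|
| Fingertip height | about 0.17 |
| Pad outline in the side picture | about 0.18 |
| Pad edges in the wrist picture, taken 1 mm before the last press | about 0.155–0.165 (pad width alone hinted at 0.14) |

- **Push force:** this was about 5.3–5.5 N, slightly under the 5.9 N I expected where the fingers touch the pad.
- **Bystanders:** I did not touch the shorter roll, pipette, rack, carton or the pink and yellow look-alikes. I took no full final picture of all of them.

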